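# Clamp down the lid of the cold-brew keg

### The job

Close up the steel cold-brew keg: first push the swung-out clamp bar home under its catch, then run the red wing screw down clockwise with fingertip strokes on its wings until its foot is tight on the lid and it will not turn further. Only push with the fingers: do not take the bar or the wings between them, leave the keg standing where it is and do not disturb the things round it.

Things in the scene. Friction and masses are not known exactly. Their poses are not given: they have to be found in the camera images.
- keg: Brushed-steel keg, 128 mm across, lid top 143 mm high, free-standing on a rubber foot, about 4 kg: stays put under pushes of a few newtons, slides under hard ones. Origin: centre of its underside; z up, -x towards its tap (out to 101 mm from the axis, 80 mm high), +y towards its catch.
- bar_pivot (a point): Pivot of the clamp bar, on the keg's -y side, 77 mm from its axis, 168 mm above the table, half-way up the bar; its nut is 18 mm across and reaches 187 mm high. Axes as the keg's.
- bar_catch (a point): Where the bar lies when home in the catch: on the keg's +y side, 77 mm from its axis, 168 mm above the table. Axes as the keg's. A steel post on the +x side of the bar, with a lip over the bar, 183 mm high, 32 mm along x and 16 mm along y; open to -x.
- clamp_bar (a joint): Angle of the clamp bar about its vertical pivot (rad): 0 is home at the catch, along the keg's y axis over the lid; grows counter-clockwise from above as it swings out over the tap side (-x), up to 1.6. Starts 0.5 to 0.9. The stiff pivot (0.35 N m) keeps it where it is left. Level steel bar 16 mm wide, from 162 to 174 mm above the table, reaching 214 mm beyond the pivot.
- bar_grip (a point): Middle of the black ribbed grip at the bar's free end (20 x 46 x 17 mm), 191 mm from the pivot and 168 mm above the table, 37 mm beyond the catch when home: the place to push the bar. y points along the bar away from the pivot, x to the side towards which it closes.
- wing_screw (a joint): Turn of the wing screw (rad): grows clockwise seen from above, which runs it down 6 mm a turn; 7.0 is the stop, foot tight on the lid. Starts 0.5 to 2.2, so 0.75 to 1.05 turns remain. It turns freely (0.025 N m) and stays where it is left.
- screw_mid (a point): Middle of the red wing screw on its vertical axis, 77 mm from the bar's pivot; 200 mm above the table fully backed off, 193 mm at the stop. x lies along the two upright wings: 76 mm tip to tip, 8 mm thick, hub 21 mm across; the outer 14 mm of each reach 12.5 mm above and below this point, the rest 7.5 mm above, 10.5 mm below. The bar and its boss lie at least 4 mm under the wings.
- mug: Black mug, 82 mm across and 95 mm high, origin under its middle: a bystander.
- sugar_tin: White round tin with lid, 92 mm across, 96 mm high, origin under its middle: a bystander.
- coffee_scoop: Black coffee scoop lying flat, 119 mm long, 28 mm high, origin under its middle: a bystander.
- teaspoon: Steel teaspoon lying flat, 130 mm long, origin under its middle: a bystander.
- creamer_a: White creamer pod, 37 mm across, 21 mm high, origin under its middle: a bystander.
- creamer_b: White creamer pod like the other: a bystander.

How it is judged:
By the outcome, as a careful person would: the job done as asked, in the order asked, and still so for the second after the job is handed in, with the robot touching nothing.
It also fails if it takes over 58 s, if anything falls off the work surface, if the arm or the gripper's body presses on something with over 40 N, if the wrist force passes 120 N, or if a joint passes its speed limit or range.

### The arm

A 7-joint arm with a two-finger parallel gripper is mounted at the origin on a cart in front of the work surface, level with it; the furniture and walls round the work are solid. World frame = base frame: x ahead of the robot, y to its left, z up, the work surface at z = 0. Lengths are in m, angles in rad, forces in N, time in s.
With the tool pointing down it reaches from about 0.4 to 0.85 m from the base axis. Payload 10.4 kg.
Tool frame: the origin (TCP) lies on the centre line of the jaws, within the pads' length; the fingertips stand 17 mm ahead of it and the grasp point (between the pads) lies 2 mm behind it; z points along the fingers, y is the line along which they close (so a half turn about z gives the same grasp; the last joint's range is limited). The gripper opens to 85 mm and grips with 20 to 120 N. Pads are 22 mm wide; open, the fingers measure 114 mm over their backs; the gripper's body (76 mm by 85 mm) begins 54 mm behind the grasp point. The pads swing forward as they close: fully open they stand 13 mm farther back than shut.
Start: joints at [1.245, 0.332, -0.065, 1.46, 0.022, 1.35, -0.088], TCP at [0.186, -0.597, 0.248] pointing down, gripper open.
Joint ranges: [-2.6, 2.6], [-0.5, 2.12], [-1.47, 1.34], [0.16, 2.42], [-1.27, 4.41], [0.06, 2.06], [-2.6, 2.6]. Speed limits (rad/s): [2.22, 2.22, 2.79, 2.79, 3.14, 3.14, 3.14].

### API

Orientations are given as a unit quaternion [x, y, z, w].
In Python, from workcell import sensors, imaging, order, spotter gives the robot as it stands. The module is installed in compiled form; this text tells all that it offers.
- The arm moves only by the shell command python3 -m inch 'ROWS' [FORCE]. ROWS is JSON, a list that holds one entry, the list of rows, each a list of 7 numbers: the shift along the tool's x, y, z in m, then the turn, a rotation vector about the tool's x, y, z in rad, then the closure, from -1 (fully open) to 1 (shut). In form: [[[x, y, z, ax, ay, az, hand], ...]]. A call has 1 to 10 rows; each row is the pose to reach, as a shift and turn from the pose commanded when the call began, along the tool's axes at that moment; what a row does not reach only later rows make up. A row lasts 1/10 s, in which the tool goes at most 50 mm and 8.59 degrees, less where a joint would pass 70% of its speed; a pose out of reach is approached as far as the arm can. A call with a gripper value outside its range is refused whole. The fingers move at their own pace and stop on an object; FORCE is the grip in N (left out, the last holds). Time passes only in rows, so rows that repeat a pose let the fingers close. It gives the time, the measured TCP pose, the force, the opening and the grip force at its end, in the units of the state.
- sensors.get_obs(): the state, without advancing time (a new reading comes with each control period).
- imaging.camera(name): name is "side" or "top" or "wrist"; returns the picture (480x640x3 uint8, blue, green, red); there is no depth.
- imaging.calibration(name): a dict with "mtx" (3x3 intrinsics, pixels), "R" (3x3) and "t" (3): a world point X has camera coordinates R X + t; the wrist camera has in their place "tool_from_camera" (4x4, takes a point from camera to tool coordinates, whose origin is the TCP and whose axes are the flange's). Camera axes: x right, y down, z forward; pixel columns grow to the right and rows downward; lengths in m; the calibration is good to about 2 mm. The wrist camera is an equidistant fisheye: a pixel r from the principal point sees the ray r / f radians off the axis. A picture is of the moment at which its call begins: read the wrist's pose just before it. calibration takes no time and is no camera call.
- order.hand_in(): hands the job in; it is judged then, once.
Trained networks look in the newest picture that a camera, given by its name, has taken for a name from the list of things; names that differ only in an ending like _2 or _b are one class to them, and where a whole thing is asked for, a point or a joint stands for the part that bears it (a point fixed in the world has none). Each returns a list of dicts, best first, with "conf" (0 to 1); they miss things now and then, are a little off and sometimes report something else, mostly with a low value. They report only what shows in the picture. A call takes as long as a camera call.
- spotter.look_for(label, camera): "pixel" ([column, row] in pixels, amid what is visible of it).
The state is a dict: "clock": time; "joint_pos": joint angles; "joint_velocities": joint speeds; "tau": joint torques, N m; "position": TCP position; "ee_rot": TCP orientation; "ft_force": force on the tool from outside, world axes, zero at the start; "torque": the same for the moment, N m; "grip_width": opening from 0.0 (shut) to 1.0 (fully open); "grasp_force": force on a finger pad.
Only numpy, scipy, OpenCV 4.12 (cv2) and the standard library are available. Lean on these libraries where they do the work, as an engineer would, in place of code of your own. Each camera call takes 0.05 s, during which the arm holds its last target. There are 200 camera calls.

## Working session

There is one attempt and no reset: what is moved stays moved. The work goes in short steps, Python scripts to look and compute and a shell command to move; the robot and the scene stay as the last step left them, time stands still between calls to the robot, and variables do not carry over. Pictures are saved under pics/ and viewed, at most 10 in all, crops included, and the job is handed in when it is done.

```bash
mkdir -p pics; cat > h.py <<'E'
import numpy as np, cv2
from workcell import sensors, imaging, order, spotter
def ray(name,px):
    c=imaging.calibration(name);K=np.array(c["mtx"]);R=np.array(c["R"]);t=np.array(c["t"]).ravel()
    d=R.T@np.linalg.solve(K,[px[0],px[1],1.0]);return -R.T@t,d
def atz(name,px,z):
    o,d=ray(name,px);return o+d*(z-o[2])/d[2]
def proj(name,X):
    c=imaging.calibration(name);p=np.array(c["mtx"])@(np.array(c["R"])@np.asarray(X)+np.array(c["t"]).ravel());return p[:2]/p[2]
E
python3 - <<'E'
from h import *
np.set_printoptions(precision=4,suppress=True)
s=sensors.get_obs();print(s["clock"],s["position"],s["ee_rot"],s["grip_width"])
for n in("side","top"):
    cv2.imwrite(f"pics/{n}0.png",imaging.camera(n));o,d=ray(n,(320,240));print(n,o,d)
    for l in("keg","clamp_bar","bar_grip","screw_mid","bar_pivot","mug","sugar_tin","coffee_scoop"):
        r=spotter.look_for(l,n)[:2];print(l,[(np.round(q["pixel"]),round(q["conf"],2)) for q in r])
print(imaging.calibration("wrist"))
E
```

```text
0.0 [ 0.1863 -0.5962  0.2475] [ 0.9886  0.1509 -0.0002 -0.0007] 1.0015124971393368
side [ 0.1288 -0.3284  0.8964] [ 0.5204  0.273  -0.8092]
keg [(array([363., 255.]), 0.82)]
clamp_bar [(array([364., 252.]), 0.97)]
bar_grip [(array([366., 252.]), 0.92), (array([367., 255.]), 0.18)]
screw_mid [(array([371., 239.]), 0.66)]
bar_pivot [(array([361., 255.]), 0.88)]
mug [(array([246., 247.]), 0.57)]
sugar_tin [(array([298., 189.]), 0.73)]
coffee_scoop [(array([202., 308.]), 0.84), (array([367., 254.]), 0.66)]
top [ 0.5556 -0.0909  1.1108] [ 0.048   0.0165 -0.9988]
keg [(array([355., 216.]), 0.82)]
clamp_bar [(array([366., 241.]), 0.56), (array([371., 231.]), 0.45)]
bar_grip [(array([366., 239.]), 0.86)]
screw_mid [(array([374., 233.]), 0.56)]
bar_pivot [(array([356., 222.]), 0.55)]
mug [(array([250., 250.]), 0.57)]
sugar_tin [(array([259., 162.]), 0.89)]
coffee_scoop [(array([358., 217.]), 0.62)]
{'mtx': array([[371.6483,   0.    , 319.0711],
       [  0.    , 371.6483, 237.9381],
       [  0.    ,   0.    ,   1.    ]]), 'tool_from_camera': array([[-0.0001, -0.9529, -0.3033,  0.078 ],
       [ 1.    , -0.0003,  0.0006,  0.0003],
       [-0.0007, -0.3033,  0.9529, -0.1262],
       [ 0.    ,  0.    ,  0.    ,  1.    ]])}
```

```bash
python3 - <<'E'
import cv2
a=cv2.imread("pics/top0.png");cv2.imwrite("pics/top0c.png",cv2.resize(a[110:350,230:470],(600,600),interpolation=cv2.INTER_CUBIC))
a=cv2.imread("pics/side0.png");cv2.imwrite("pics/side0c.png",cv2.resize(a[130:370,180:500],(800,600),interpolation=cv2.INTER_CUBIC))
E
```

```text
(no output)
```

View pics/top0c.png

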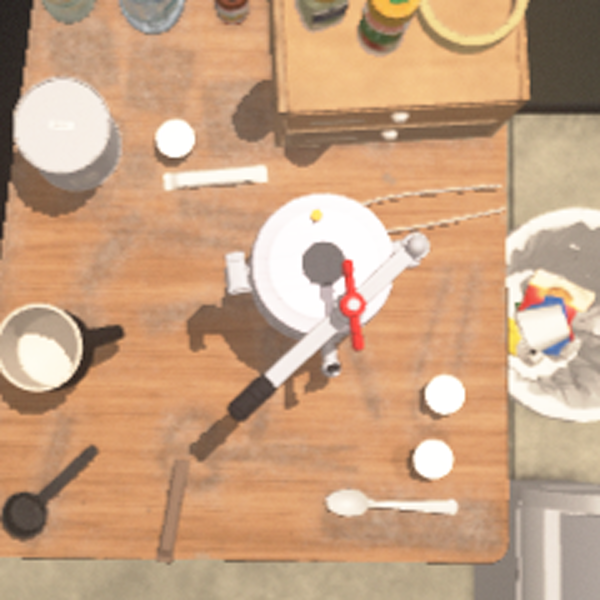

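View pics/side0c.png

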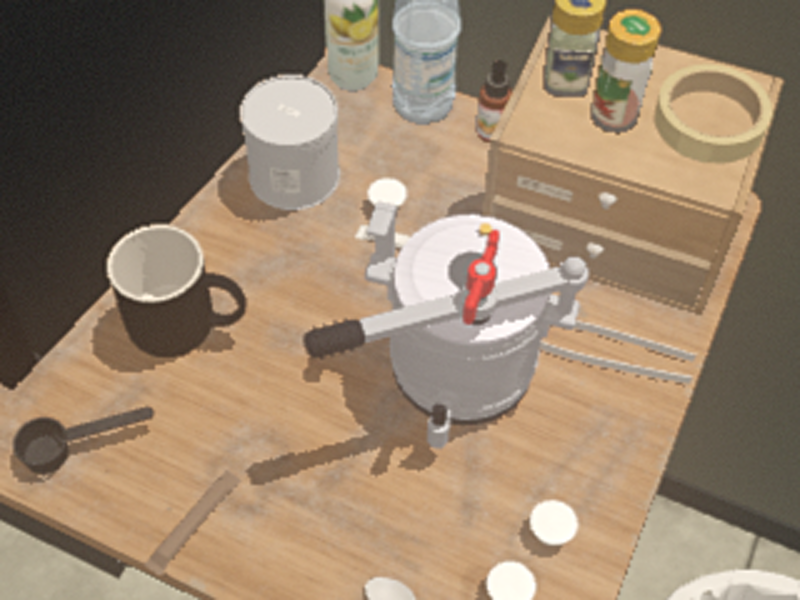

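Both views show the same scene. In the top crop the pivot is at about (417,247), the catch post at (237,272), the screw hub at (352,305), the grip at (251,398) and the tap at (332,365). The wings run from (348,263) to (359,347). The bar has swung out over the tap side.

```bash
python3 - <<'E'
from h import *
np.set_printoptions(precision=4,suppress=True)
f=lambda u,v:(u/2.5+230,v/2.5+110)
g=lambda u,v:(u/2.5+180,v/2.5+130)
T={"pivot":((417,245),.187),"catch":((236,272),.183),"screw":((352,304),.203),"grip":((251,399),.176),"w1":((348,264),.208),"w2":((359,347),.208),"tap":((332,368),.08),"lidc":((323,262),.143),"mug":((40,347),.095),"tin":((62,125),.096),"cream":((175,138),.021),"cr2":((445,395),.021),"cab":((283,115),.15),"cabR":((527,100),.15)}
for k,(p,z) in T.items(): print(k,atz("top",f(*p),z)[:2])
S={"pivot":((573,268),.187),"catch":((384,215),.183),"screw":((482,270),.203),"grip":((335,338),.17),"w1":((493,236),.208),"w2":((469,312),.208)}
for k,(p,z) in S.items(): print("side",k,atz("side",g(*p),z)[:2])
E
```

```text
pivot [ 0.6682 -0.2363]
catch [ 0.6451 -0.0846]
screw [ 0.6172 -0.1804]
grip [ 0.5379 -0.0979]
w1 [ 0.6497 -0.1766]
w2 [ 0.5816 -0.1857]
tap [ 0.5656 -0.174 ]
lidc [ 0.6582 -0.1608]
mug [0.5829 0.0973]
tin [0.7905 0.0795]
cream [ 0.7949 -0.0216]
cr2 [ 0.5404 -0.2897]
cab [ 0.7871 -0.1248]
cabR [ 0.8006 -0.3381]
side pivot [ 0.6633 -0.2381]
side catch [ 0.6514 -0.0861]
side screw [ 0.6207 -0.1803]
side grip [ 0.5394 -0.0988]
side w1 [ 0.6499 -0.1767]
side w2 [ 0.5788 -0.1872]
```

```bash
cat >> h.py <<'E'
from scipy.spatial.transform import Rotation as Ro
np.set_printoptions(precision=4,suppress=True)
def shift(targets,s=None):
    s=s or sensors.get_obs();R=Ro.from_quat(s["ee_rot"]).as_matrix()
    return (np.asarray(targets)-s["position"])@R
E
python3 - <<'E'
from h import *
print(shift([[.34,-.37,.25],[.498,-.135,.25],[.498,-.135,.172]]))
E
```

```text
[[ 0.2142 -0.1705 -0.0017]
 [ 0.4351 -0.3477 -0.0017]
 [ 0.4351 -0.3477  0.0763]]
```

```bash
python3 -m inch '[[[0.03,-0.024,0,0,0,0,1],[0.066,-0.053,0,0,0,0,1],[0.1,-0.08,0,0,0,0,1],[0.136,-0.109,0,0,0,0,1],[0.17,-0.136,0,0,0,0,1],[0.206,-0.165,0,0,0,0,1],[0.24,-0.192,0,0,0,0,1],[0.276,-0.221,0,0,0,0,1],[0.31,-0.248,0,0,0,0,1],[0.34,-0.272,0,0,0,0,1]]]' 20; python3 -m inch '[[[0.03,-0.024,0,0,0,0,1],[0.06,-0.048,0,0,0,0,1],[0.08,-0.064,0,0,0,0,1],[0.095,-0.076,0.01,0,0,0,1],[0.095,-0.076,0.04,0,0,0,1],[0.095,-0.076,0.076,0,0,0,1],[0.095,-0.076,0.076,0,0,0,1]]]'
python3 - <<'E'
from h import *
s=sensors.get_obs();print(s["clock"],s["position"],s["ee_rot"],s["ft_force"],s["grip_width"])
p=np.array([.666,-.237])
T=[]
for th in np.linspace(.742,.13,7):
    d=.44-abs(.742-th);dl=th-.303
    b=.010+.011*np.cos(dl)+.0145*abs(np.sin(dl))
    T.append([*(p+.191*np.array([-np.sin(th),np.cos(th)])-b*np.array([np.cos(th),np.sin(th)])),.172])
print(np.array(T));print(shift(T,s))
E
```

```text
clock: 1.9
position: [0.4309, -0.2334, 0.2487]
ee_rot: [0.988, 0.151, 0.0, 0.0]
ft_force: [0.5, -0.5, -0.7]
grip_width: -0.001
grasp_force: 0.0
clock: 2.6
position: [0.4953, -0.1342, 0.1684]
ee_rot: [0.989, 0.151, -0.003, -0.002]
ft_force: [-0.9, 0.4, 1.2]
grip_width: -0.001
grasp_force: 0.0
2.6 [ 0.4953 -0.1342  0.1684] [ 0.9885  0.151  -0.0032 -0.0015] [-0.9368  0.357   1.2149] -0.0006029955877909099
[[ 0.5177 -0.1139  0.172 ]
 [ 0.5317 -0.0988  0.172 ]
 [ 0.5475 -0.0853  0.172 ]
 [ 0.5646 -0.0735  0.172 ]
 [ 0.5831 -0.0636  0.172 ]
 [ 0.6007 -0.0562  0.172 ]
 [ 0.6181 -0.0506  0.172 ]]
[[ 0.0274 -0.0127 -0.0037]
 [ 0.0453 -0.0229 -0.0038]
 [ 0.0643 -0.0311 -0.0038]
 [ 0.0843 -0.0372 -0.0039]
 [ 0.1049 -0.0412 -0.004 ]
 [ 0.1238 -0.043  -0.0041]
 [ 0.1421 -0.0431 -0.0042]]
```

```bash
python3 -m inch '[[[0.014,-0.006,-0.002,0,0,0,1],[0.027,-0.013,-0.003,0,0,0,1],[0.036,-0.018,-0.003,0,0,0,1],[0.045,-0.023,-0.003,0,0,0,1],[0.054,-0.027,-0.003,0,0,0,1],[0.064,-0.031,-0.003,0,0,0,1],[0.074,-0.034,-0.003,0,0,0,1],[0.084,-0.037,-0.003,0,0,0,1],[0.095,-0.039,-0.003,0,0,0,1],[0.105,-0.041,-0.003,0,0,0,1]]]'
python3 -m inch '[[[0.009,-0.001,0,0,0,0,1],[0.018,-0.002,0,0,0,0,1],[0.023,-0.002,0,0,0,0,1],[0.028,-0.002,0,0,0,0,1],[0.028,-0.002,0,0,0,0,1]]]'
python3 - <<'E'
from h import *
cv2.imwrite("pics/top1.png",imaging.camera("top")[110:350,230:470].repeat(2,0).repeat(2,1))
E
```

```text
clock: 3.6
position: [0.5866, -0.0638, 0.1751]
ee_rot: [0.989, 0.151, -0.0, -0.0]
ft_force: [-0.6, -0.9, -0.5]
grip_width: 0.003
grasp_force: 0.9
clock: 4.1
position: [0.6125, -0.0535, 0.1752]
ee_rot: [0.989, 0.151, 0.0, -0.0]
ft_force: [0.2, -0.2, 0.2]
grip_width: 0.003
grasp_force: 0.0
```

View pics/top1.png

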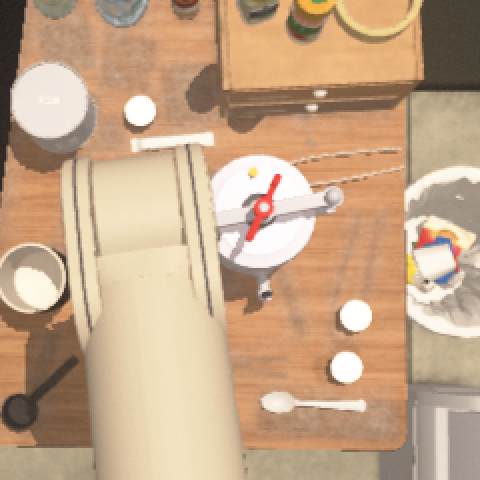

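The bar is almost in line with the catch (pivot at (332,198), hub at (263,207) in the crop). I'll keep pushing in small steps until I feel resistance.

```bash
python3 -m inch '[[[0.003,0,0,0,0,0,1],[0.003,0,0,0,0,0,1]]]' ; python3 -m inch '[[[0.003,0,0,0,0,0,1],[0.003,0,0,0,0,0,1]]]'; python3 -m inch '[[[0.002,0,0,0,0,0,1],[0.002,0,0,0,0,0,1]]]'
```

```text
clock: 4.35
position: [0.6149, -0.053, 0.1754]
ee_rot: [0.989, 0.151, 0.0, 0.0]
ft_force: [-0.3, -0.2, -0.3]
grip_width: -0.001
grasp_force: 0.2
clock: 4.55
position: [0.6179, -0.0523, 0.1754]
ee_rot: [0.989, 0.151, 0.0, 0.0]
ft_force: [-0.6, -1.4, 0.2]
grip_width: -0.004
grasp_force: 0.4
clock: 4.75
position: [0.6198, -0.0517, 0.1754]
ee_rot: [0.989, 0.151, 0.0, 0.0]
ft_force: [-1.2, -0.8, 0.2]
grip_width: 0.003
grasp_force: 0.4
```

```bash
python3 -m inch '[[[0.003,0,0,0,0,0,1],[0.003,0,0,0,0,0,1]]]' ; python3 -m inch '[[[0.002,0,0,0,0,0,1],[0.002,0,0,0,0,0,1]]]'; python3 - <<'E'
from h import *
w=imaging.camera("wrist");cv2.imwrite("pics/w1.png",w)
E
```

```text
clock: 4.95
position: [0.622, -0.051, 0.1752]
ee_rot: [0.989, 0.151, -0.001, 0.0]
ft_force: [-4.7, -1.5, 2.2]
grip_width: 0.002
grasp_force: 2.8
clock: 5.15
position: [0.6236, -0.0505, 0.1752]
ee_rot: [0.989, 0.151, -0.001, 0.0]
ft_force: [-6.5, -1.3, 4.1]
grip_width: -0.004
grasp_force: 3.5
```

View pics/w1.png

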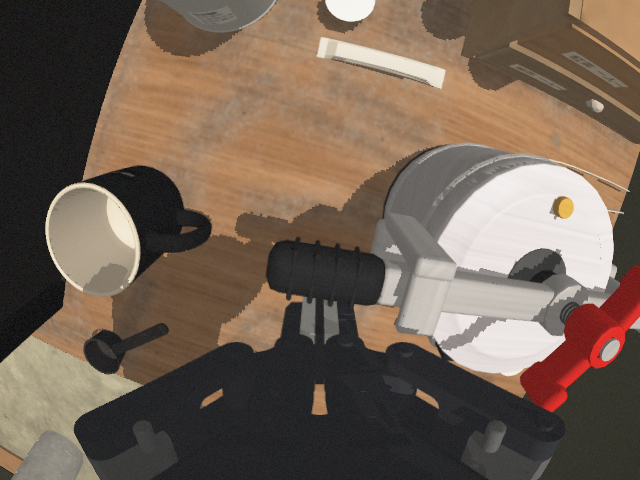

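The bar end is under the catch lip (lip at (425,280)) with the fingers at the grip's middle (320,290). I'll press a bit more to confirm it is against the post.

```bash
python3 -m inch '[[[0.002,0,0,0,0,0,1],[0.003,0,0,0,0,0,1],[0.003,0,0,0,0,0,1]]]'; python3 -m inch '[[[-0.01,0,0,0,0,0,1],[-0.03,0,0,0,0,0,1],[-0.05,0,-0.04,0,0,0,1],[-0.07,0,-0.09,0,0,0,1],[-0.11,0,-0.12,0,0,0,1],[-0.15,0,-0.12,0,0,0,1],[-0.15,0,-0.12,0,0,0,1]]]'
python3 - <<'E'
from h import *
a=imaging.camera("top");b=imaging.camera("side")
cv2.imwrite("pics/t2.png",np.vstack([cv2.resize(a[180:260,290:410],(750,500),interpolation=2)])); cv2.imwrite("pics/s2.png",cv2.resize(b[190:300,300:450],(800,587),interpolation=2))
E
```

```text
clock: 5.5
position: [0.6264, -0.0495, 0.1753]
ee_rot: [0.989, 0.151, -0.001, 0.0]
ft_force: [-7.1, -1.1, 4.1]
grip_width: -0.0
grasp_force: 3.7
clock: 6.2
position: [0.481, -0.096, 0.2969]
ee_rot: [0.989, 0.149, 0.001, 0.002]
ft_force: [0.9, 0.6, -0.2]
grip_width: -0.002
grasp_force: 0.0
```

View pics/t2.png

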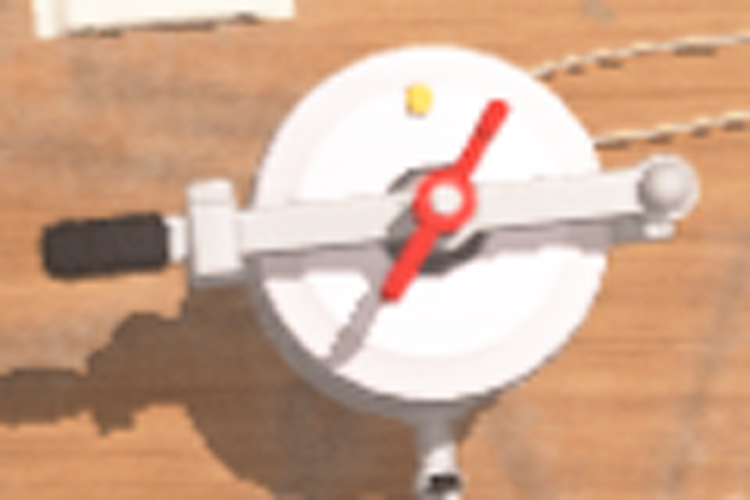

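View pics/s2.png

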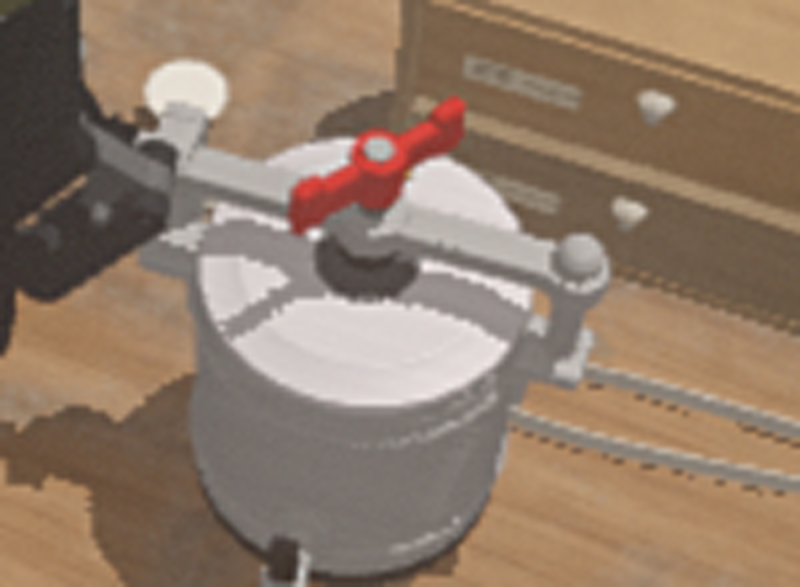

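The bar lies under the lip from pivot (668,185) to catch (212,232), with the wings from (497,108) to (392,295). The force levelled off at 7 N while the tool crept, so I'll check whether the keg moved and measure the geometry again.

```bash
python3 - <<'E'
from h import *
a=cv2.imread("pics/top0.png");b=imaging.camera("top")
for n,(u0,v0,u1,v1) in {"tap":(357,247,368,262),"knob":(391,203,402,213),"yellow":(352,192,362,200),"post":(320,208,330,228),"tablemark":(330,330,420,345)}.items():
    t=cv2.resize(a[v0:v1,u0:u1],None,fx=5,fy=5,interpolation=2);S=cv2.resize(b[v0-8:v1+8,u0-8:u1+8],None,fx=5,fy=5,interpolation=2)
    r=cv2.matchTemplate(S,t,cv2.TM_CCOEFF_NORMED);m=cv2.minMaxLoc(r);print(n,np.array(m[3])/5-8,round(m[1],3))
f=lambda u,v:(u/6.25+290,v/6.25+180)
for k,p,z in(("pivot",(667,183),.187),("catch",(212,232),.183),("grip",(107,245),.176),("hub",(444,198),.203),("w1",(498,106),.21),("w2",(391,297),.21),("tap",(438,478),.08)): print(k,atz("top",f(*p),z)[:2])
g=lambda u,v:(u/5.333+300,v/5.333+190)
for k,p,z in(("pivot",(580,252),.187),("hub",(379,150),.203),("w1",(455,110),.21),("w2",(302,195),.21)): print("side",k,atz("side",g(*p),z)[:2])
E
```

```text
tap [-2.2  0.2] 0.866
knob [-0.2  1.4] 0.878
yellow [ 0.4 -0.4] 0.964
post [-0.4 -2.4] 0.868
tablemark [1. 0.] 0.197
pivot [ 0.6655 -0.2361]
catch [ 0.6487 -0.0835]
grip [ 0.6447 -0.0477]
hub [ 0.6583 -0.1603]
w1 [ 0.6879 -0.1773]
w2 [ 0.6249 -0.1425]
tap [ 0.5672 -0.1677]
side pivot [ 0.6629 -0.2374]
side hub [ 0.6627 -0.1594]
side w1 [ 0.6859 -0.1786]
side w2 [ 0.6272 -0.1446]
```

The keg twisted about 2° but did not translate, and the bar is firmly against the post. From here I'll keep forces smaller. Next I'll orbit the screw with closed fingers at about 34 mm radius, starting behind the +x wing.

```bash
cat >> h.py <<'E'
HUB=np.array([.660,-.160])
def orb(a,z=.206,r=.034):
    a=np.atleast_1d(a);return np.c_[HUB[0]+r*np.cos(a),HUB[1]+r*np.sin(a),np.full(len(a),z)]
E
python3 - <<'E'
from h import *
s=sensors.get_obs();print(s["joint_pos"],s["position"])
print(shift(np.vstack([orb(.5,.297),orb(.5)]),s))
E
```

```text
[ 0.6273  0.0482 -0.5414  1.702   0.0256  1.3971 -1.1862] [ 0.4842 -0.0938  0.2955]
[[ 0.1815  0.1089 -0.0012]
 [ 0.1814  0.1088  0.0898]]
```

```bash
python3 -m inch '[[[0.03,0.018,0,0,0,0,1],[0.065,0.039,0,0,0,0,1],[0.1,0.06,0,0,0,0,1],[0.135,0.081,0,0,0,0,1],[0.165,0.099,0,0,0,0,1],[0.181,0.109,0,0,0,0,1],[0.181,0.109,0.02,0,0,0,1],[0.181,0.109,0.05,0,0,0,1],[0.181,0.109,0.08,0,0,0,1],[0.181,0.109,0.09,0,0,0,1]]]'
python3 - <<'E'
from h import *
s=sensors.get_obs();print(s["position"],s["ft_force"])
a=.5-np.arange(1,11)*.2
print(np.c_[a,shift(orb(a),s)])
E
```

```text
clock: 7.35
position: [0.6885, -0.143, 0.2004]
ee_rot: [0.988, 0.151, -0.003, -0.001]
ft_force: [0.9, -1.0, -0.4]
grip_width: -0.002
grasp_force: 0.0
[ 0.6885 -0.143   0.2004] [ 0.8689 -0.9833 -0.4274]
[[ 0.3     0.0017  0.0078 -0.0057]
 [ 0.1     0.001   0.0146 -0.0057]
 [-0.1    -0.0011  0.0211 -0.0057]
 [-0.3    -0.0044  0.027  -0.0057]
 [-0.5    -0.0088  0.0322 -0.0057]
 [-0.7    -0.0141  0.0364 -0.0057]
 [-0.9    -0.0202  0.0394 -0.0057]
 [-1.1    -0.0267  0.0412 -0.0057]
 [-1.3    -0.0335  0.0417 -0.0056]
 [-1.5    -0.0402  0.0408 -0.0056]]
```

```bash
python3 -m inch '[[[0.001,0.007,0,0,0,0,1],[0,0.014,0,0,0,0,1],[-0.002,0.02,0,0,0,0,1],[-0.005,0.026,0,0,0,0,1],[-0.01,0.031,0,0,0,0,1],[-0.015,0.035,0,0,0,0,1],[-0.021,0.038,0,0,0,0,1],[-0.028,0.04,0,0,0,0,1],[-0.034,0.041,0,0,0,0,1],[-0.041,0.04,0,0,0,0,1]]]'
python3 - <<'E'
from h import *
s=sensors.get_obs();print(s["position"],s["ft_force"]); d=s["position"][:2]-HUB;print(np.hypot(*d),np.arctan2(d[1],d[0]))
cv2.imwrite("pics/t3.png",cv2.resize(imaging.camera("top")[160:280,280:440],(640,480),interpolation=2))
cv2.imwrite("pics/s3.png",cv2.resize(imaging.camera("side")[160:310,280:480],(800,600),interpolation=2))
a=-1.5-np.arange(1,11)*.2
print(np.c_[a,shift(orb(a),s)])
E
```

```text
clock: 8.35
position: [0.6616, -0.1947, 0.2054]
ee_rot: [0.989, 0.151, 0.0, 0.0]
ft_force: [1.4, 0.6, 0.8]
grip_width: 0.0
grasp_force: 0.6
[ 0.6616 -0.1947  0.2054] [1.4102 0.5894 0.7927]
0.03471806625703679 -1.523469914982906
[[-1.7    -0.0055 -0.0027 -0.0006]
 [-1.9    -0.0113 -0.0062 -0.0006]
 [-2.1    -0.0164 -0.0107 -0.0006]
 [-2.3    -0.0204 -0.0161 -0.0007]
 [-2.5    -0.0233 -0.0223 -0.0007]
 [-2.7    -0.0249 -0.0289 -0.0007]
 [-2.9    -0.0252 -0.0357 -0.0007]
 [-3.1    -0.0241 -0.0424 -0.0007]
 [-3.3    -0.0217 -0.0487 -0.0007]
 [-3.5    -0.0181 -0.0545 -0.0007]]
```

View pics/s3.png

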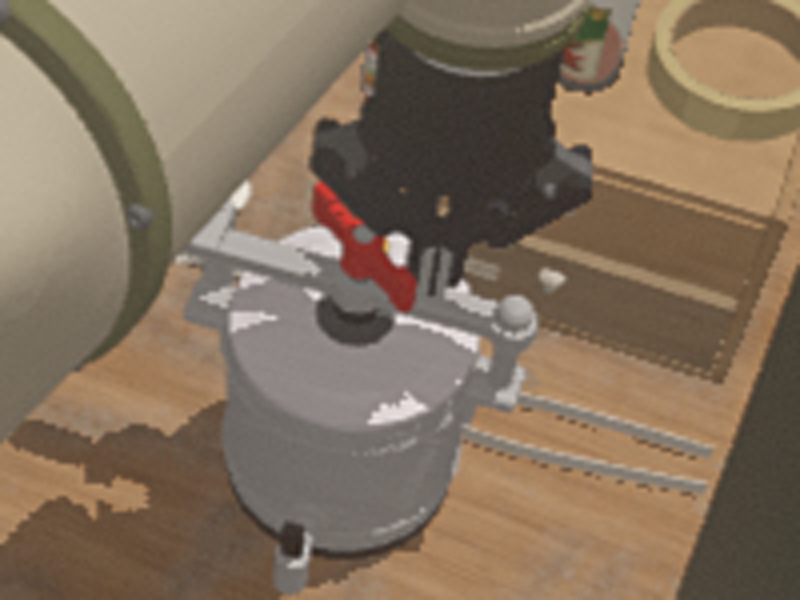

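The finger at (437,270) is pushing the near wing (400,290) clockwise, well clear of the bar and nut. I'll continue the orbit.

```bash
python3 -m inch '[[[-0.006,-0.003,0,0,0,0,1],[-0.011,-0.006,0,0,0,0,1],[-0.016,-0.011,0,0,0,0,1],[-0.02,-0.016,0,0,0,0,1],[-0.023,-0.022,0,0,0,0,1],[-0.025,-0.029,0,0,0,0,1],[-0.025,-0.036,0,0,0,0,1],[-0.024,-0.042,0,0,0,0,1],[-0.022,-0.049,0,0,0,0,1],[-0.018,-0.054,0,0,0,0,1]]]'
python3 - <<'E'
from h import *
s=sensors.get_obs();print(s["position"],s["ft_force"],s["torque"]); d=s["position"][:2]-HUB;print(np.hypot(*d),np.arctan2(d[1],d[0]))
a=-3.5-np.arange(1,16)*.15
print(np.c_[a,shift(orb(a),s)])
E
```

```text
clock: 9.45
position: [0.6288, -0.1474, 0.2053]
ee_rot: [0.989, 0.151, -0.0, 0.0]
ft_force: [0.1, -1.2, 0.2]
grip_width: -0.005
grasp_force: 0.5
[ 0.6288 -0.1474  0.2053] [ 0.0704 -1.1521  0.2257] [-0.2523  0.0428 -0.0242]
0.03365569198561576 2.758618352768977
[[-3.65    0.0026 -0.0033 -0.0007]
 [-3.8     0.0066 -0.0066 -0.0007]
 [-3.95    0.011  -0.0092 -0.0007]
 [-4.1     0.0157 -0.0111 -0.0007]
 [-4.25    0.0206 -0.0122 -0.0007]
 [-4.4     0.0257 -0.0127 -0.0007]
 [-4.55    0.0308 -0.0123 -0.0007]
 [-4.7     0.0358 -0.0112 -0.0007]
 [-4.85    0.0405 -0.0094 -0.0007]
 [-5.      0.045  -0.0069 -0.0007]
 [-5.15    0.049  -0.0038 -0.0007]
 [-5.3     0.0525 -0.0001 -0.0007]
 [-5.45    0.0554  0.0041 -0.0007]
 [-5.6     0.0576  0.0087 -0.0007]
 [-5.75    0.0591  0.0136 -0.0007]]
```

```bash
python3 -m inch '[[[0.003,-0.003,0,0,0,0,1],[0.007,-0.007,0,0,0,0,1],[0.011,-0.009,0,0,0,0,1],[0.016,-0.011,0,0,0,0,1],[0.021,-0.012,0,0,0,0,1],[0.026,-0.012,0,0,0,0,1],[0.026,-0.012,0,0,0,0,1]]]'
python3 -m inch '[[[0.005,0,0,0,0,0,1],[0.005,0,0,0,0,0,1]]]'
python3 -m inch '[[[0.005,0.001,0,0,0,0,1],[0.005,0.001,0,0,0,0,1]]]'
python3 - <<'E'
from h import *
s=sensors.get_obs();print(s["position"],s["ft_force"],s["torque"]); d=s["position"][:2]-HUB;print(np.hypot(*d),np.arctan2(d[1],d[0]))
a=-4.7-np.arange(0,10)*.15
print(np.c_[a,shift(orb(a),s)])
E
```

```text
clock: 10.15
position: [0.6507, -0.1285, 0.2052]
ee_rot: [0.989, 0.151, 0.0, -0.0]
ft_force: [-0.6, 0.4, -0.1]
grip_width: -0.003
grasp_force: 0.0
clock: 10.35
position: [0.6552, -0.1273, 0.2052]
ee_rot: [0.989, 0.151, 0.0, -0.0]
ft_force: [-0.4, 0.3, -0.1]
grip_width: 0.002
grasp_force: 0.1
clock: 10.55
position: [0.6603, -0.1271, 0.2053]
ee_rot: [0.989, 0.151, 0.0, 0.0]
ft_force: [-0.1, -0.8, 0.4]
grip_width: 0.003
grasp_force: 0.3
[ 0.6603 -0.1271  0.2053] [-0.0873 -0.8257  0.3505] [-0.013   0.0964 -0.0003]
0.03292733523191885 1.5609384466739549
[[-4.7    -0.0004 -0.0012 -0.0007]
 [-4.85    0.0044  0.0006 -0.0007]
 [-5.      0.0088  0.0031 -0.0007]
 [-5.15    0.0128  0.0062 -0.0007]
 [-5.3     0.0163  0.0099 -0.0007]
 [-5.45    0.0192  0.0141 -0.0007]
 [-5.6     0.0214  0.0187 -0.0007]
 [-5.75    0.023   0.0236 -0.0007]
 [-5.9     0.0238  0.0286 -0.0007]
 [-6.05    0.0238  0.0337 -0.0007]]
```

```bash
python3 -m inch '[[[0.004,0.001,0,0,0,0,1],[0.004,0.001,0,0,0,0,1]]]'
python3 -m inch '[[[0.004,0.002,0,0,0,0,1],[0.004,0.002,0,0,0,0,1]]]'
```

```text
clock: 10.75
position: [0.6638, -0.1283, 0.205]
ee_rot: [0.989, 0.15, -0.001, 0.001]
ft_force: [-3.8, -4.4, 1.7]
grip_width: -0.002
grasp_force: 2.3
clock: 10.95
position: [0.6674, -0.1304, 0.2047]
ee_rot: [0.989, 0.149, -0.002, 0.001]
ft_force: [-6.5, -6.6, 0.8]
grip_width: 0.002
grasp_force: 4.3
```

```bash
python3 -m inch '[[[0.004,0.003,0,0,0,0,1],[0.004,0.003,0,0,0,0,1]]]'
```

```text
clock: 11.15
position: [0.6717, -0.1323, 0.2046]
ee_rot: [0.989, 0.149, -0.002, 0.001]
ft_force: [-10.0, -6.6, 1.2]
grip_width: 0.001
grasp_force: 5.8
```

The force has risen sharply, so the stop may have been reached. I'll retreat and check.

```bash
python3 -m inch '[[[-0.008,-0.008,0,0,0,0,1],[-0.012,-0.014,-0.02,0,0,0,1],[-0.012,-0.014,-0.06,0,0,0,1],[-0.04,-0.014,-0.1,0,0,0,1],[-0.08,-0.014,-0.1,0,0,0,1],[-0.12,-0.014,-0.1,0,0,0,1],[-0.16,-0.014,-0.1,0,0,0,1],[-0.19,-0.014,-0.1,0,0,0,1],[-0.19,-0.014,-0.1,0,0,0,1]]]'
python3 - <<'E'
from h import *
a=cv2.imread("pics/top0.png");b=imaging.camera("top")
for n,(u0,v0,u1,v1) in {"tap":(357,247,368,262),"knob":(391,203,402,213),"yellow":(352,192,362,200),"post":(320,208,330,228),"spoon":(355,300,420,320)}.items():
    t=cv2.resize(a[v0:v1,u0:u1],None,fx=5,fy=5,interpolation=2);S=cv2.resize(b[v0-8:v1+8,u0-8:u1+8],None,fx=5,fy=5,interpolation=2)
    r=cv2.matchTemplate(S,t,cv2.TM_CCOEFF_NORMED);m=cv2.minMaxLoc(r);print(n,np.array(m[3])/5-8,round(m[1],3))
cv2.imwrite("pics/t4.png",cv2.resize(b[180:260,290:410],(750,500),interpolation=2))
cv2.imwrite("pics/s4.png",cv2.resize(imaging.camera("side")[190:300,300:450],(800,587),interpolation=2))
E
```

```text
clock: 12.05
position: [0.4854, -0.1741, 0.3078]
ee_rot: [0.989, 0.149, 0.001, 0.002]
ft_force: [1.1, 0.5, -0.4]
grip_width: 0.002
grasp_force: 0.0
tap [-2.2  0.2] 0.866
knob [-0.2  1.4] 0.878
yellow [-2.   2.2] 0.652
post [-0.4 -2.4] 0.867
spoon [1. 8.] 0.108
```

View pics/t4.png

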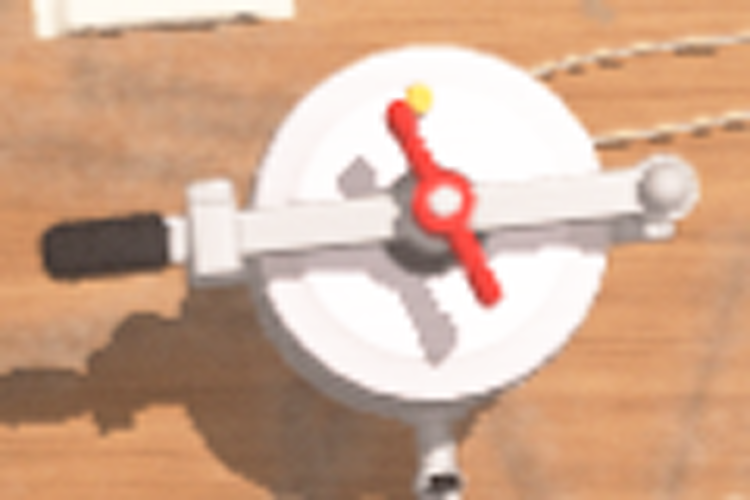

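The keg has not moved since the bar was closed, and the wing has turned about 5.3 rad (w1 now at (400,115), w2 at (488,295)). The force I felt did not point along the wing normal, so it does not prove the stop was reached. I'll check by pushing the other wing through the region that was free before.

```bash
python3 - <<'E'
from h import *
s=sensors.get_obs();print(s["position"],s["ft_force"],s["joint_pos"])
print(shift(np.vstack([orb(-1.4,.297),orb(-1.4,.204)]),s))
# jars / cabinet triangulation guess
g=lambda u,v:(u/2.5+180,v/2.5+130); f=lambda u,v:(u/2.5+230,v/2.5+110)
for n,p,q in(("jar",(636,28),(392,8)),("cabcorner",(495,145),(283,115))):
    o1,d1=ray("side",g(*p));o2,d2=ray("top",f(*q))
    t=np.linalg.lstsq(np.c_[d1,-d2],o2-o1,rcond=None)[0];print(n,o1+d1*t[0],o2+d2*t[1])
E
```

```text
[ 0.488  -0.1722  0.3073] [ 0.0523  0.177  -0.221 ] [ 0.7421  0.0998 -0.5248  1.6279  0.0515  1.4245 -1.0559]
[[0.1633 0.0733 0.0108]
 [0.1631 0.0731 0.1038]]
jar [ 0.8468 -0.2129  0.2664] [ 0.8436 -0.205   0.2642]
cabcorner [ 0.789  -0.1273  0.1472] [ 0.7879 -0.1249  0.1469]
```

```bash
python3 -m inch '[[[0.03,0.014,0,0,0,0,1],[0.065,0.029,0,0,0,0,1],[0.1,0.045,0,0,0,0,1],[0.135,0.06,0,0,0,0,1],[0.155,0.07,0,0,0,0,1],[0.163,0.073,0,0,0,0,1],[0.163,0.073,0.03,0,0,0,1],[0.163,0.073,0.07,0,0,0,1],[0.163,0.073,0.1,0,0,0,1],[0.163,0.073,0.102,0,0,0,1]]]'
python3 -m inch '[[[0,0,0,0,0,0,1],[0,0,0,0,0,0,1]]]'
python3 - <<'E'
from h import *
s=sensors.get_obs();print(s["position"],s["ft_force"],s["torque"])
a=-1.4-np.arange(1,11)*.15
print(np.c_[a,shift(orb(a),s)])
E
```

```text
clock: 13.15
position: [0.6632, -0.1925, 0.1993]
ee_rot: [0.988, 0.151, -0.003, -0.001]
ft_force: [0.1, 0.1, 0.4]
grip_width: -0.003
grasp_force: 0.0
clock: 13.35
position: [0.6661, -0.1933, 0.2061]
ee_rot: [0.989, 0.151, 0.002, 0.001]
ft_force: [0.3, 0.1, 0.4]
grip_width: 0.001
grasp_force: 0.0
[ 0.6661 -0.1933  0.2061] [0.3266 0.0557 0.4311] [-0.0216  0.0021  0.0208]
[[-1.55   -0.0053 -0.001   0.    ]
 [-1.7    -0.0101 -0.0028  0.    ]
 [-1.85   -0.0145 -0.0052  0.    ]
 [-2.     -0.0186 -0.0083 -0.    ]
 [-2.15   -0.0221 -0.012  -0.    ]
 [-2.3    -0.025  -0.0162 -0.    ]
 [-2.45   -0.0273 -0.0207 -0.0001]
 [-2.6    -0.0289 -0.0256 -0.0001]
 [-2.75   -0.0297 -0.0306 -0.0001]
 [-2.9    -0.0298 -0.0357 -0.0001]]
```

```bash
python3 -m inch '[[[-0.005,-0.001,0.001,0,0,0,1],[-0.01,-0.003,0.001,0,0,0,1],[-0.0145,-0.005,0.001,0,0,0,1],[-0.0145,-0.005,0.001,0,0,0,1]]]' | sed -n 2,4p
python3 -m inch '[[[-0.002,-0.0015,0,0,0,0,1],[-0.002,-0.0015,0,0,0,0,1]]]'| sed -n 2,4p
python3 -m inch '[[[-0.002,-0.0015,0,0,0,0,1],[-0.002,-0.0015,0,0,0,0,1]]]'| sed -n 2,4p
```

```text
position: [0.6491, -0.1933, 0.2029]
ee_rot: [0.989, 0.151, 0.0, 0.0]
ft_force: [-0.6, 1.4, 0.3]
position: [0.6471, -0.1922, 0.2025]
ee_rot: [0.989, 0.151, 0.0, 0.0]
ft_force: [-0.4, 0.0, 0.6]
position: [0.6448, -0.1913, 0.2023]
ee_rot: [0.989, 0.151, -0.0, 0.0]
ft_force: [-0.4, 0.2, -0.1]
```

```bash
python3 -m inch '[[[-0.002,-0.002,0,0,0,0,1],[-0.002,-0.002,0,0,0,0,1]]]'| sed -n 2,4p
python3 -m inch '[[[-0.002,-0.002,0,0,0,0,1],[-0.002,-0.002,0,0,0,0,1]]]'| sed -n 2,4p
```

```text
position: [0.6422, -0.1899, 0.2023]
ee_rot: [0.989, 0.151, -0.0, -0.0]
ft_force: [0.1, -0.1, -0.1]
position: [0.6398, -0.1887, 0.2024]
ee_rot: [0.989, 0.151, 0.0, 0.0]
ft_force: [-0.2, -0.1, -0.6]
```

```bash
python3 -m inch '[[[-0.002,-0.002,0,0,0,0,1],[-0.002,-0.002,0,0,0,0,1]]]'| sed -n 2,4p
```

```text
position: [0.6372, -0.1874, 0.2024]
ee_rot: [0.989, 0.151, -0.0, 0.0]
ft_force: [-0.6, 0.4, -0.8]
```

```bash
python3 -m inch '[[[-0.001,-0.002,0,0,0,0,1],[-0.001,-0.002,0,0,0,0,1]]]'| sed -n 2,4p
```

```text
position: [0.6357, -0.1857, 0.2024]
ee_rot: [0.989, 0.151, -0.0, 0.0]
ft_force: [-0.6, 0.1, -0.5]
```

```bash
python3 -m inch '[[[-0.002,-0.004,0,0,0,0,1],[-0.002,-0.004,0,0,0,0,1]]]'| sed -n 2,4p
python3 - <<'E'
from h import *
s=sensors.get_obs();d=s["position"][:2]-HUB;print(np.hypot(*d),np.arctan2(d[1],d[0]))
a=-2.5-np.arange(0,10)*.1
print(np.c_[a,shift(orb(a),s)])
t=imaging.camera("top");cv2.imwrite("pics/t5.png",cv2.resize(t[170:260,290:410],(800,600),interpolation=2))
m=cv2.inRange(cv2.cvtColor(t,cv2.COLOR_BGR2HSV),(0,150,80),(8,255,255))+cv2.inRange(cv2.cvtColor(t,cv2.COLOR_BGR2HSV),(172,150,80),(180,255,255));m[:180]=0;m[260:]=0;m[:,:330]=0;m[:,400:]=0
v,u=np.nonzero(m);print(len(u),u.min(),u.max(),v.min(),v.max())
E
```

```text
position: [0.6325, -0.1822, 0.2023]
ee_rot: [0.989, 0.151, -0.0, -0.0]
ft_force: [-0.1, -1.0, 1.0]
0.03535907675498898 -2.4629956166553812
[[-2.5     0.0008 -0.0017 -0.0037]
 [-2.6    -0.0001 -0.0049 -0.0037]
 [-2.7    -0.0008 -0.0083 -0.0037]
 [-2.8    -0.0011 -0.0117 -0.0037]
 [-2.9    -0.001  -0.0151 -0.0037]
 [-3.     -0.0007 -0.0184 -0.0037]
 [-3.1     0.0001 -0.0218 -0.0037]
 [-3.2     0.0011 -0.025  -0.0037]
 [-3.3     0.0025 -0.0281 -0.0037]
 [-3.4     0.0041 -0.0311 -0.0037]]
4 357 357 195 198
```

```bash
python3 -m inch '[[[0,-0.003,0,0,0,0,1],[0,-0.003,0,0,0,0,1]]]'| sed -n 2,4p
python3 -m inch '[[[0,-0.003,0,0,0,0,1],[0,-0.003,0,0,0,0,1]]]'| sed -n 2,4p
```

```text
position: [0.6318, -0.1793, 0.2023]
ee_rot: [0.989, 0.151, -0.0, -0.0]
ft_force: [-0.3, -0.9, 0.0]
position: [0.6309, -0.1764, 0.2023]
ee_rot: [0.989, 0.151, -0.0, -0.0]
ft_force: [0.4, -0.5, -1.2]
```

```bash
python3 -m inch '[[[0,-0.003,0,0,0,0,1],[0,-0.003,0,0,0,0,1]]]'| sed -n 2,4p
```

```text
position: [0.6301, -0.1735, 0.2024]
ee_rot: [0.989, 0.151, 0.0, -0.0]
ft_force: [0.9, 0.2, -0.5]
```

```bash
python3 -m inch '[[[0,-0.003,0,0,0,0,1],[0,-0.003,0,0,0,0,1]]]'| sed -n 2,4p
```

```text
position: [0.6292, -0.1707, 0.2024]
ee_rot: [0.989, 0.151, 0.0, -0.0]
ft_force: [-0.3, -0.3, 0.1]
```

```bash
python3 -m inch '[[[0,-0.003,0,0,0,0,1],[0,-0.003,0,0,0,0,1]]]'| sed -n 2,4p
python3 -m inch '[[[0.001,-0.003,0,0,0,0,1],[0.001,-0.003,0,0,0,0,1]]]'| sed -n 2,4p
```

```text
position: [0.6283, -0.1678, 0.2024]
ee_rot: [0.989, 0.151, 0.0, -0.0]
ft_force: [-0.8, -0.5, -0.7]
position: [0.6284, -0.1646, 0.2024]
ee_rot: [0.989, 0.151, 0.0, -0.0]
ft_force: [-1.4, -1.1, -0.2]
```

```bash
python3 -m inch '[[[0.001,-0.003,0,0,0,0,1],[0.001,-0.003,0,0,0,0,1]]]'| sed -n 2,4p
```

```text
position: [0.6285, -0.1614, 0.2023]
ee_rot: [0.989, 0.151, 0.0, -0.0]
ft_force: [0.5, -0.1, -0.2]
```

```bash
python3 -m inch '[[[0.001,-0.003,0,0,0,0,1],[0.001,-0.003,0,0,0,0,1]]]'| sed -n 2,4p
```

```text
position: [0.6284, -0.159, 0.2023]
ee_rot: [0.989, 0.151, -0.0, 0.0]
ft_force: [-0.1, -2.0, -0.3]
```

```bash
python3 -m inch '[[[0.001,-0.002,0,0,0,0,1],[0.001,-0.002,0,0,0,0,1]]]'| sed -n 2,4p
```

```text
position: [0.6286, -0.1584, 0.2023]
ee_rot: [0.989, 0.15, -0.0, 0.001]
ft_force: [0.0, -6.7, 0.2]
```

```bash
python3 -m inch '[[[0.001,-0.002,0,0,0,0,1],[0.001,-0.002,0,0,0,0,1]]]'| sed -n 2,4p
```

```text
position: [0.6287, -0.1575, 0.2023]
ee_rot: [0.989, 0.149, -0.0, 0.002]
ft_force: [-1.1, -11.4, -0.2]
```

The reaction is now stiff and along the wing normal (−y), which is the real stop. I'll back off, lift clear and check.

```bash
python3 -m inch '[[[-0.004,0.008,0,0,0,0,1],[-0.006,0.012,-0.03,0,0,0,1],[-0.006,0.012,-0.07,0,0,0,1],[-0.03,0.012,-0.1,0,0,0,1],[-0.07,0.012,-0.1,0,0,0,1],[-0.11,0.012,-0.1,0,0,0,1],[-0.15,0.012,-0.1,0,0,0,1],[-0.17,0.012,-0.1,0,0,0,1],[-0.17,0.012,-0.1,0,0,0,1]]]'
python3 - <<'E'
from h import *
a=cv2.imread("pics/top0.png");b=imaging.camera("top")
for n,(u0,v0,u1,v1) in {"tap":(357,247,368,262),"knob":(391,203,402,213),"yellow":(352,192,362,200),"post":(320,208,330,228)}.items():
    t=cv2.resize(a[v0:v1,u0:u1],None,fx=5,fy=5,interpolation=2);S=cv2.resize(b[v0-8:v1+8,u0-8:u1+8],None,fx=5,fy=5,interpolation=2)
    r=cv2.matchTemplate(S,t,cv2.TM_CCOEFF_NORMED);m=cv2.minMaxLoc(r);print(n,np.array(m[3])/5-8,round(m[1],3))
cv2.imwrite("pics/t6.png",cv2.resize(b[180:260,290:410],(750,500),interpolation=2))
E
```

```text
clock: 18.1
position: [0.4685, -0.2178, 0.3029]
ee_rot: [0.989, 0.149, -0.0, 0.001]
ft_force: [0.6, 0.2, 0.5]
grip_width: -0.001
grasp_force: 0.0
tap [-2.2  0.2] 0.866
knob [-0.2  1.4] 0.876
yellow [ 0.4 -0.4] 0.963
post [-0.4 -2.4] 0.868
```

View pics/t6.png

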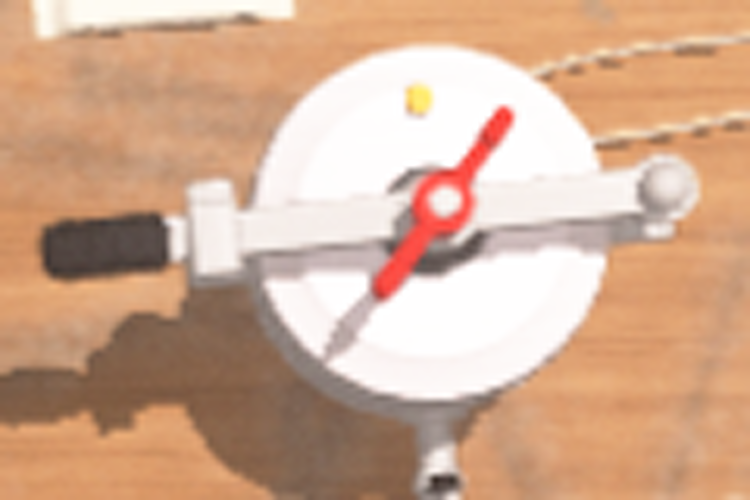

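The wing has come through slightly more than a full turn, with tips at (503,115) and (385,290). The bar is home under the catch and the keg hasn't moved since the bar was closed, so I'm handing in.

```bash
python3 -c "
from workcell import order;print(order.hand_in())"
```

```text
the job is handed in; nothing more can be done
None
```

I handed the job in with the bar home under its catch and the wing screw run down about one full turn to a firm stop, at about 18 s of robot time; pushing the bar home twisted the keg about 2° in place, and an unexplained push of about 12 N came up during the screw strokes with no visible effect.

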